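# Pick out the restored cups that rock

### The job

Four little restored clay cups stand on white cards on the plywood board. Find out, by pressing down on their rims, which of them rock instead of standing steady, and set every cup that rocks upright in the grey plastic tray to go back for repair. Set them down gently, leave the steady cups standing where they are, and do not disturb the loose sherd, the brush, the jar or the caliper.

Things in the scene. Friction and masses are not known exactly. Their poses are not given: they have to be found in the camera images.
- card1: one of the four white cards (90 mm square, lying on the board), a cup standing on each with its axis within 3 mm of the card's centre. This origin: underside of the card, 2 mm below the cup's foot; its yaw is the card's. The cups look alike, 38 mm high, hollow: rim 58 mm across outside, wall 6 mm; waist 53 mm, 14 mm up; flange at the foot 62 mm; 130 to 220 g.
- card2: another of the four white cards (90 mm square, lying on the board), a cup standing on each with its axis within 3 mm of the card's centre. This origin: underside of the card, 2 mm below the cup's foot; its yaw is the card's. A steady cup stands on a 58 mm foot and does not give under 15 N anywhere on its rim. A cup that rocks stands level too, by itself.
- card3: another of the four white cards (90 mm square, lying on the board), a cup standing on each with its axis within 3 mm of the card's centre. This origin: underside of the card, 2 mm below the cup's foot; its yaw is the card's. A rocking cup has a sagged base: it stands on a hidden boss, 22 by 10 mm, in the middle, all else 5 mm clear.
- card4: another of the four white cards (90 mm square, lying on the board), a cup standing on each with its axis within 3 mm of the card's centre. This origin: underside of the card, 2 mm below the cup's foot; its yaw is the card's. Pressed on its rim with 6 to 12 N a rocking cup gives 1 to 3 mm there, more easily on some sides than others, and comes back level.
- board: the fixed plywood board that the cards and cups stand on: 290 mm (x) by 330 mm (y), 7 mm thick, on the table (z = 0); origin: centre of its underside. A brush, a jar (85 mm high) and a caliper lie loose 10 mm or more beyond its far edge
- tray: the fixed grey plastic tray for cups that rock, to the left or the right of the board (a cardboard carton of sherds, 55 mm high, stands on the other side): 280 mm (x) by 210 mm (y) outside, walls 5 mm thick, top of the walls 34 mm above the table, floor inside 5 mm above the table; origin: centre of its underside. Two cups fit well 55 mm before and behind its centre along x
- sherd: a loose dark potsherd, 42 by 36 mm, 10 mm high, lying on the board between the cups; origin: centre of its underside

How it is judged:
On the way:
1. a cup that rocks is pressed on the board until it tips on its foot (more than 0.05 rad) (((angle between rocker1's own z axis and vertical above 0.05 rad and contact force between the fingers and rocker1 above 0.3 N and height (world z) of rocker1_mid below 0.04 m) or (angle between rocker2's own z axis and vertical above 0.05 rad and contact force between the fingers and rocker2 above 0.3 N and height (world z) of rocker2_mid below 0.04 m))), for 0.05 s.
At the end, for the whole second after the job is handed in: Both cups that rock stand upright (within 0.25 rad), at rest and released, on the floor of the grey tray; the steady cups stand level, at rest, within 25 mm of where they started on the board; sherd, brush, jar and caliper within 30 mm of their places (x of rocker1_mid in the frame of tray between -0.11 and 0.11 m and y of rocker1_mid in the frame of tray between -0.075 and 0.075 m and z of each of rocker1_mid, rocker2_mid in the frame of tray below 0.034 m and angle between each of rocker1, rocker2's own z axis and vertical below 0.25 rad and linear speed of each of rocker1, rocker2, steady1, steady2 below 0.02 m/s and x of rocker2_mid in the frame of tray between -0.11 and 0.11 m and y of rocker2_mid in the frame of tray between -0.075 and 0.075 m and distance of each of steady1_mid, steady2_mid from where it was at the start of the episode below 0.025 m and angle between each of steady1, steady2's own z axis and vertical below 0.1 rad); the robot touches nothing.
It fails at once if a loose bystander (sherd, brush, jar or caliper) is moved by more than 30 mm (distance of any of sherd, brush, jar, caliper from where it was at the start of the episode above 0.03 m).
It fails at once if a cup is tipped by more than 0.6 rad (angle between any of rocker1, rocker2, steady1, steady2's own z axis and vertical above 0.6 rad).
It fails at once if a cup is dropped (let go and falling faster than 0.5 m/s, as after a fall of some 13 mm) ((linear speed of rocker1 above 0.5 m/s and contact force between the fingers and rocker1 below 0.05 N) or (linear speed of rocker2 above 0.5 m/s and contact force between the fingers and rocker2 below 0.05 N) or (linear speed of steady1 above 0.5 m/s and contact force between the fingers and steady1 below 0.05 N) or (linear speed of steady2 above 0.5 m/s and contact force between the fingers and steady2 below 0.05 N)).
It fails at once if a cup is banged down in the tray with more than 80 N (contact force between tray and rocker1 above 80 N or contact force between tray and rocker2 above 80 N or contact force between tray and steady1 above 80 N or contact force between tray and steady2 above 80 N).
It fails at once if a steady cup is put in the tray (contact force between tray and steady1 above 0.5 N or contact force between tray and steady2 above 0.5 N).
It also fails if it takes over 64 s, if anything falls off the work surface, if the arm or the gripper's body presses on something with over 40 N, if the wrist force passes 120 N, or if a joint passes its speed limit or range.

### The arm

A 7-joint arm with a two-finger parallel gripper is mounted at the origin on the work surface. World frame = base frame: x ahead of the robot, y to its left, z up, the work surface at z = 0. Lengths are in m, angles in rad, forces in N, time in s.
With the tool pointing down it reaches from about 0.425 to 0.825 m from the base axis. Payload 3.6 kg.
Tool frame: the origin (TCP) lies at the very end of the fingers, on their centre line; the grasp point (between the pads) lies 19 mm behind it; z points along the fingers, y is the direction in which the jaws open and shut (so a half turn about z gives the same grasp; the last joint's range is limited). The gripper opens to 85 mm and grips with 20 to 120 N. Pads are 22 mm wide; open, the fingers measure 114 mm over their backs; the gripper's body (76 mm by 85 mm) begins 54 mm behind the grasp point. The pads swing forward as they close: fully open they stand 13 mm farther back than shut.
Start: joints at [-1.274, 0.615, -0.013, 1.423, 0.008, 1.103, -0.04], TCP at [0.207, 0.616, 0.231] pointing down, gripper open.
Joint ranges: [-3.12, 3.12], [-0.3, 2.06], [-1.34, 1.32], [0.26, 2.42], [-1.36, 4.5], [0.01, 1.98], [-2.84, 2.84]. Speed limits (rad/s): [2.79, 2.79, 3.14, 3.14, 3.14, 3.14, 3.14].

### API

Orientations are given as a 3x3 rotation matrix whose columns are the frame's x, y, z axes.
In Python, from station import env gives the robot as it stands. The module is installed in compiled form; this text tells all that it offers.
- The arm moves only by the tool drive_tool, never from a script. Its argument "plan" is a list of rows, each a list of 5 numbers: the shift along the tool's x, y, z in cm, then the turn about the tool's z in degrees, then the finger opening in cm, from 0 to 8.54. A call has 1 to 10 rows; each row is the pose to reach, as a shift and turn from the pose measured when the call began, along the tool's axes at that moment; what a row does not reach only later rows make up. A row lasts 1/10 s, in which the tool goes at most 50 mm and 8.59 degrees, less where a joint would pass 70% of its speed; a pose out of reach is approached as far as the arm can. A call with a gripper value outside its range is refused whole. The fingers move at their own pace and stop on an object; "newtons" is the grip in N (left out, the last holds). Time passes only in rows, so rows that repeat a pose let the fingers close. It gives the time, the measured TCP pose, the force and the opening at its end, in the units of the state.
- env.observe(): the state, without advancing time (a new reading comes with each control period).
- env.capture(name): name is "scene" or "top"; returns the picture (420x560x3 uint8, red, green, blue); there is no depth.
- env.camera_info(name): a dict with "fx", "fy", "cx", "cy" (pixels), "origin" and "attitude" of the camera in the world. Camera axes: x right, y up, looking along -z (the intrinsics and any distortion apply to the point x, -y, -z); pixel columns grow to the right and rows downward; lengths in m; the calibration is good to about 2 mm. A picture is of the moment at which its call begins. camera_info takes no time and is no camera call.
- env.job_done(): hands the job in, once; it reports no verdict.
The state is a dict: "t": time; "joint_pos": joint angles; "joint_velocities": joint speeds; "joint_efforts": joint torques, N m; "position": TCP position; "orientation": TCP orientation; "wrist_force": force on the tool from outside, world axes, zero at the start; "ft_torque": the same for the moment, N m; "width": opening from 0.0 (shut) to 1.0 (fully open).
Only numpy, scipy, OpenCV 4.12 (cv2) and the standard library are available. Lean on these libraries where they do the work, as an engineer would, in place of code of your own. Each camera call takes 0.05 s, during which the arm holds its last target.

## Working session

There is one attempt and no reset: what is moved stays moved. The work goes in short steps, Python scripts to look and compute and a tool call to move; the robot and the scene stay as the last step left them, time stands still between calls to the robot, and variables do not carry over. Pictures are saved under pics/ and viewed, and the job is handed in when it is done.

Besides the shell and the picture viewer there is one more tool, called by a JSON object that holds its "fn" and its "kwargs". drive_tool: Moves the arm, as the interface text tells. Its arguments: {"type":"object","properties":{"plan":{"type":"array","items":{"type":"array","items":{"type":"number"}}},"newtons":{"type":"number"}},"required":["plan"]}

```bash
mkdir -p pics
python3 - <<'E'
from station import env
import cv2
for n in("scene","top"):
    im=env.capture(n); cv2.imwrite(f"pics/{n}0.png",im[...,::-1]); print(env.camera_info(n))
print(env.observe())
E
```

```text
{'fx': 478.6887216739605, 'fy': 478.6887216739605, 'cx': 279.2662910125251, 'cy': 209.69420116317397, 'origin': array([1.03545467, 0.50167565, 0.76418266]), 'attitude': array([[-0.73500013, -0.50714478,  0.45008775],
       [ 0.67801707, -0.54163446,  0.49691545],
       [-0.00822504,  0.6704001 ,  0.74195421]])}
{'fx': 413.1537146327518, 'fy': 413.1537146327518, 'cx': 277.27058819752557, 'cy': 205.0678419609235, 'origin': array([0.47324176, 0.0199262 , 1.15948552]), 'attitude': array([[-0.01078213,  0.9946982 , -0.10227037],
       [-0.99994059, -0.01056175,  0.00269614],
       [ 0.0016017 ,  0.10229336,  0.99475299]])}
{'t': 0.1, 'joint_pos': array([-1.27349675,  0.61581556, -0.01265596,  1.42480044,  0.00811243,
        1.10340618, -0.04039541]), 'joint_velocities': array([-0.00113014, -0.0025382 ,  0.00036925, -0.00438345, -0.00021892,
        0.00078764,  0.00052478]), 'joint_efforts': array([ 1.18682838e-03, -4.70383430e+01,  2.60334564e-01, -1.71569055e+01,
        1.01458668e-02,  5.95692254e-03,  1.04986577e-05]), 'position': array([0.20655559, 0.61555091, 0.23023792]), 'orientation': array([[-9.48067827e-01,  3.18067367e-01, -7.38345258e-04],
       [ 3.18068224e-01,  9.48065129e-01, -2.26197294e-03],
       [-1.94603875e-05, -2.37934794e-03, -9.99997169e-01]]), 'wrist_force': array([-0.12998244,  0.08581901,  0.29110223]), 'ft_torque': array([ 0.00308538, -0.03053066,  0.00642359]), 'width': 0.9991196162681285}
```

View pics/scene0.png

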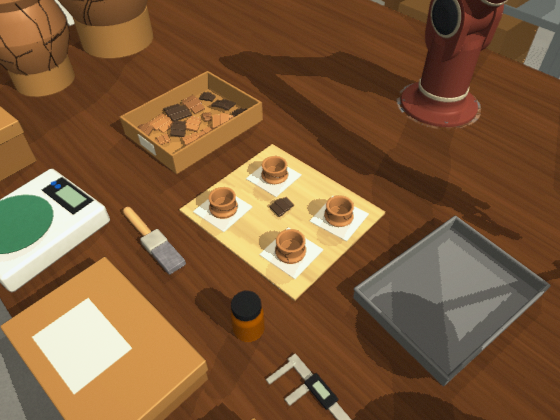

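View pics/top0.png

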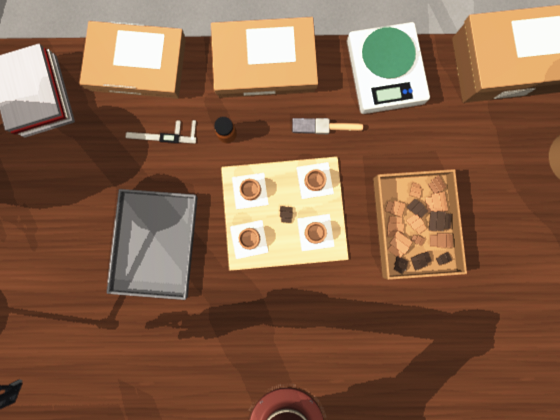

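The scene view shows four cups on white cards, with the sherd in the middle at (282,207) and the tray at right. The top view has cups near (250,188), (315,180), (249,238) and (316,233), the sherd at (286,214), the tray at (152,244), and the carton on the opposite side.

```bash
cat > h.py <<'E'
import numpy as np, cv2
from station import env
def ray(n,u,v):
    c=env.camera_info(n); d=np.array([(u-c['cx'])/c['fx'],-(v-c['cy'])/c['fy'],-1.]); return c['origin'],c['attitude']@d
def plane(n,u,v,z):
    o,d=ray(n,u,v); return o+d*(z-o[2])/d[2]
def proj(n,p):
    c=env.camera_info(n); q=c['attitude'].T@(np.asarray(p)-c['origin']); return np.array([c['cx']+c['fx']*q[0]/-q[2],c['cy']+c['fy']*q[1]/q[2]])
E
python3 - <<'E'
from h import *
def comps(m,lo,hi):
    m=cv2.morphologyEx(m,cv2.MORPH_OPEN,np.ones((2,2),np.uint8))
    n,l,s,c=cv2.connectedComponentsWithStats(m)
    return [(i,s[i],c[i],(l==i).astype(np.uint8)) for i in range(1,n) if lo<s[i][4]<hi]
for n in("top","scene"):
    im=cv2.imread(f"pics/{n}0.png"); hsv=cv2.cvtColor(im,cv2.COLOR_BGR2HSV)
    reg=np.zeros(im.shape[:2],np.uint8)
    if n=="top": reg[150:275,215:352]=1
    else: reg[145:292,178:386]=1
    H,S,V=cv2.split(hsv)
    white=((S<60)&(V>150)).astype(np.uint8)*reg
    print(n,"cards")
    for i,s,c,m in comps(white,150,5000):
        ct=cv2.convexHull(np.argwhere(m)[:,::-1].astype(np.int32))
        r=cv2.minAreaRect(ct); box=cv2.boxPoints(r)
        P=np.array([plane(n,u,v,.009)[:2] for u,v in box])
        e=P[1]-P[0]
        print(s[4],np.round(plane(n,*r[0],.009),4),np.round([np.linalg.norm(P[1]-P[0]),np.linalg.norm(P[2]-P[1])],3),round(np.degrees(np.arctan2(e[1],e[0]))%90,1))
    cup=((H<15)&(S>90)&(V>40)).astype(np.uint8)*reg
    print("cups")
    for i,s,c,m in comps(cup,150,3000): print(s,c,np.round(plane(n,*c,.047),4),np.round(plane(n,*c,.03),4))
    if n=="top":
        dark=(V<70).astype(np.uint8)*reg
        print("dark")
        for i,s,c,m in comps(dark,20,3000): print(s,np.round(plane(n,*c,.017),4))
        yel=((H>15)&(H<32)&(S>60)&(V>120)).astype(np.uint8)*reg
        ct=cv2.convexHull(np.argwhere(yel)[:,::-1].astype(np.int32)); r=cv2.minAreaRect(ct)
        print("board",plane(n,*r[0],.007),r, [np.round(plane(n,u,v,.007)[:2],3) for u,v in cv2.boxPoints(r)])
    for k,(x0,y0,x1,y1) in {"top":(215,150,352,275),"scene":(178,145,386,292)}.items():
        if k==n: cv2.imwrite(f"pics/{n}_z.png",cv2.resize(im[y0:y1,x0:x1],None,fx=3.8,fy=3.8,interpolation=cv2.INTER_CUBIC))
for u,v in [(118,191),(195,194),(187,298),(109,293)]: print(np.round(plane("top",u,v,.034),3))
print([np.round(plane("scene",u,v,.034),3) for u,v in [(357,293),(456,221),(544,288),(446,376)]])
E
```

```text
top cards
707 [ 0.6583 -0.0916  0.009 ] [0.095 0.095] 8.5
736 [0.6308 0.0916 0.009 ] [0.095 0.095] 7.6
767 [ 0.5116 -0.0907  0.009 ] [0.096 0.095] 7.5
768 [0.4946 0.0951 0.009 ] [0.095 0.095] 10.7
cups
[306 171  21  21 354] [315.9519774  180.97175141] [ 0.6525 -0.0891  0.047 ] [ 0.6552 -0.0908  0.03  ]
[241 180  21  21 348] [250.87356322 190.12356322] [0.6292 0.0882 0.047 ] [0.6316 0.0892 0.03  ]
[281 208  12  15 164] [286.67073171 214.59146341] [ 0.5615 -0.0082  0.047 ] [ 0.5628 -0.0086  0.03  ]
[306 223  22  21 360] [316.23055556 233.24444444] [ 0.5104 -0.087   0.047 ] [ 0.5109 -0.0886  0.03  ]
[240 229  21  21 349] [249.94555874 239.24928367] [0.4962 0.0912 0.047 ] [0.4965 0.0923 0.03  ]
dark
board [ 5.69727697e-01 -4.36597747e-04  7.00000000e-03] ((283.5143127441406, 212.82176208496094), (104.18782806396484, 120.33456420898438), 84.72611236572266) [array([0.703, 0.181]), array([ 0.732, -0.159]), array([ 0.439, -0.178]), array([0.412, 0.154])]
scene cards
568 [ 0.5185 -0.0845  0.009 ] [0.1   0.119] 26.7
659 [ 0.6645 -0.0854  0.009 ] [0.115 0.1  ] 10.9
711 [0.5008 0.1    0.009 ] [0
[... 172 characters left out ...]
 ]
[263 158  26  27 526] [274.71863118 170.58745247] [ 0.5297 -0.0699  0.047 ] [ 0.5177 -0.0834  0.03  ]
[210 189  28  30 647] [223.20865533 203.09119011] [ 0.6718 -0.0705  0.047 ] [ 0.6632 -0.0841  0.03  ]
[326 198  28  30 653] [339.56508423 211.71975498] [0.5157 0.1082 0.047 ] [0.5034 0.0988 0.03  ]
[ 308  216   79   77 2670] [356.65617978 263.10749064] [0.5863 0.2151 0.047 ] [0.5757 0.2083 0.03  ]
[277 231  30  34 788] [290.89213198 247.14213198] [0.6489 0.1063 0.047 ] [0.6398 0.0969 0.03  ]
[0.632 0.454 0.034]
[0.622 0.242 0.034]
[0.342 0.261 0.034]
[0.357 0.47  0.034]
[array([0.627, 0.253, 0.034]), array([0.355, 0.277, 0.034]), array([0.376, 0.473, 0.034]), array([0.64 , 0.447, 0.034])]
```

View pics/top_z.png

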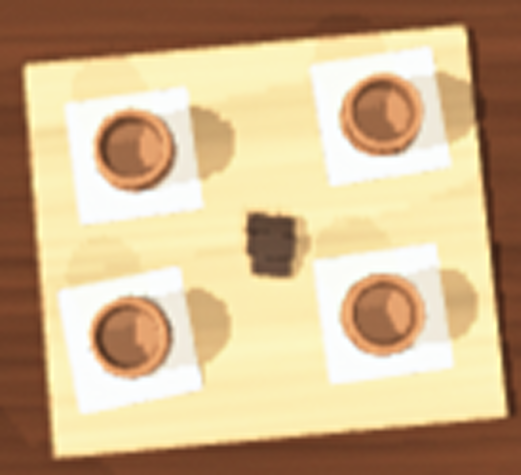

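```bash
cat >> h.py <<'E'
CUP={'A':(.657,-.091),'B':(.631,.0905),'C':(.511,-.09),'D':(.496,.0935)}
def go(*targets):
    s=env.observe(); R=s['orientation']; p=s['position']
    yaw=np.degrees(np.arctan2(R[1,1],R[0,1]))
    print('t',round(s['t'],2),'p',np.round(p,4),'yawY',round(yaw,2),'F',np.round(s['wrist_force'],2),'w',round(s['width'],3))
    for t in targets: print(t,'cm',np.round(R.T@(np.array(t)-p)*100,2),'turn',round(yaw-90,1))
E
python3 - <<'E'
from h import *
go((.526,.0935,.10))
for u,v,z in [(225,120,.085),(224,136,0),(310,126,.01),(363,128,.01),(162,136,.01),(377,225,.055)]: print(np.round(plane('top',u,v,z),3))
E
```

```text
t 0.1 p [0.2066 0.6156 0.2302] yawY 71.45 F [-0.13  0.09  0.29] w 0.999
(0.526, 0.0935, 0.1) cm [-46.89 -39.3   13.12] turn -18.5
[0.814 0.154 0.085]
[0.793 0.168 0.   ]
[ 0.817 -0.079  0.01 ]
[ 0.81 -0.23  0.01]
[0.792 0.343 0.01 ]
[ 0.53  -0.249  0.055]
```

{"fn": "drive_tool", "kwargs": {"plan": [[-12, -10, 2, -8, 0], [-46.9, -39.3, 13, -18.5, 0], [-46.9, -39.3, 13, -18.5, 0], [-46.9, -39.3, 13, -18.5, 0], [-46.9, -39.3, 13, -18.5, 0], [-46.9, -39.3, 13, -18.5, 0], [-46.9, -39.3, 13, -18.5, 0], [-46.9, -39.3, 13, -18.5, 0], [-46.9, -39.3, 13, -18.5, 0], [-46.9, -39.3, 13, -18.5, 0]]}}

```text
t: 1.1
position: [0.4624, 0.1971, 0.1277]
orientation: [[-1.0, 0.001, -0.001], [0.001, 1.0, -0.002], [0.001, -0.002, -1.0]]
wrist_force: [0.9, 0.5, 0.3]
width: -0.003
```

{"fn": "drive_tool", "kwargs": {"plan": [[0, 0, 0, 0, 0]]}}

```text
t: 1.2
position: [0.4655, 0.1878, 0.1262]
orientation: [[-1.0, 0.015, -0.002], [0.015, 1.0, -0.009], [0.001, -0.009, -1.0]]
wrist_force: [-0.5, 1.2, 0.2]
width: 0.002
```

Run:
```python
from h import *
go((.526,.0935,.10))
```

```text
t 1.2 p [0.4655 0.1878 0.1262] yawY 89.15 F [-0.51  1.17  0.24] w 0.002
(0.526, 0.0935, 0.1) cm [-6.19 -9.31  2.69] turn -0.9
```

{"fn": "drive_tool", "kwargs": {"plan": [[-6.2, -9.3, 3, -0.9, 0], [-6.2, -9.3, 3, -0.9, 0], [-6.2, -9.3, 3, -0.9, 0], [-6.2, -9.3, 5, -0.9, 0], [-6.2, -9.3, 7, -0.9, 0], [-6.2, -9.3, 7, -0.9, 0], [-6.2, -9.3, 7, -0.9, 0]]}}

```text
t: 1.9
position: [0.5257, 0.0938, 0.0568]
orientation: [[-1.0, -0.002, -0.003], [-0.001, 1.0, -0.009], [0.003, -0.009, -1.0]]
wrist_force: [1.1, -0.7, 0.3]
width: -0.003
```

Run:
```python
from h import *
go((.526,.0935,.046))
im=env.capture("scene"); cv2.imwrite("pics/s1.png",cv2.resize(im[130:300,170:400,::-1],None,fx=3.4,fy=3.4,interpolation=cv2.INTER_CUBIC))
```

```text
t 1.9 p [0.5257 0.0938 0.0568] yawY 90.09 F [ 1.07 -0.69  0.26] w -0.003
(0.526, 0.0935, 0.046) cm [-0.03 -0.02  1.08] turn 0.1
```

View pics/s1.png

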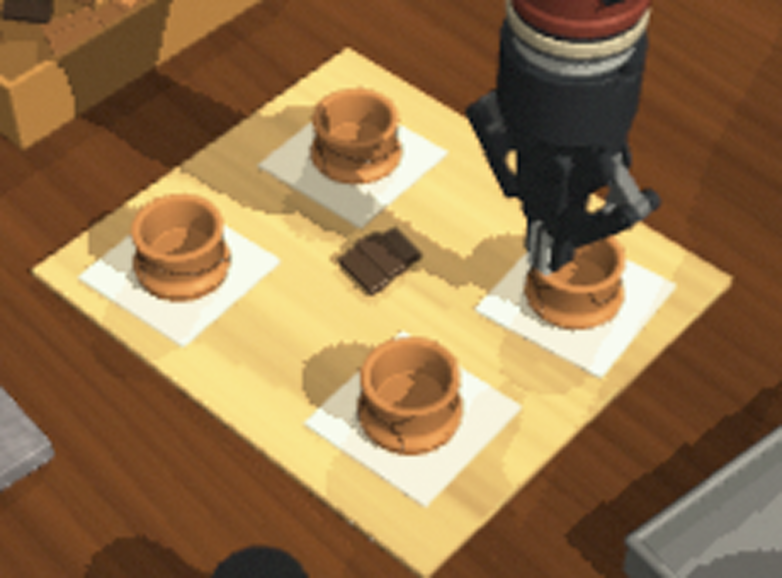

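The fingertips at about (545,262) hang over the left (+x) rim of cup D at (575,255). Pressing now.

{"fn": "drive_tool", "kwargs": {"plan": [[0, 0, 0.6, 0, 0], [0, 0, 0.9, 0, 0], [0, 0, 1.05, 0, 0], [0, 0, 1.05, 0, 0]], "newtons": 40}}

```text
t: 2.35
position: [0.5264, 0.0939, 0.047]
orientation: [[-1.0, -0.002, -0.001], [-0.002, 1.0, -0.009], [0.001, -0.009, -1.0]]
wrist_force: [0.8, -0.2, -0.4]
width: -0.0
```

{"fn": "drive_tool", "kwargs": {"plan": [[0, 0, 0.1, 0, 0], [0, 0, 0.2, 0, 0], [0, 0, 0.2, 0, 0]]}}

```text
t: 2.65
position: [0.5282, 0.0941, 0.0458]
orientation: [[-1.0, -0.002, 0.003], [-0.002, 1.0, -0.008], [-0.003, -0.008, -1.0]]
wrist_force: [1.3, 1.8, 5.1]
width: 0.001
```

{"fn": "drive_tool", "kwargs": {"plan": [[0.2, 0, 0.1, 0, 0], [0.2, 0, 0.2, 0, 0], [0.2, 0, 0.2, 0, 0]]}}

```text
t: 2.95
position: [0.5292, 0.0945, 0.0452]
orientation: [[-1.0, -0.001, 0.01], [-0.001, 1.0, -0.007], [-0.01, -0.007, -1.0]]
wrist_force: [3.7, 0.2, 7.5]
width: -0.0
```

{"fn": "drive_tool", "kwargs": {"plan": [[0.3, 0, 0.2, 0, 0], [0.3, 0, 0.35, 0, 0], [0.3, 0, 0.35, 0, 0]]}}

```text
t: 3.25
position: [0.5313, 0.095, 0.0438]
orientation: [[-1.0, -0.001, 0.021], [-0.001, 1.0, -0.005], [-0.021, -0.005, -1.0]]
wrist_force: [4.9, 0.3, 9.4]
width: 0.002
```

Run:
```python
from h import *
go((.526,.0935,.046))
im=env.capture("scene"); cv2.imwrite("pics/s2.png",cv2.resize(im[130:300,170:400,::-1],None,fx=3.4,fy=3.4,interpolation=cv2.INTER_CUBIC))
```

```text
t 3.25 p [0.5313 0.095  0.0438] yawY 90.05 F [4.9  0.29 9.39] w 0.002
(0.526, 0.0935, 0.046) cm [ 0.52 -0.15 -0.23] turn 0.1
```

View pics/s2.png

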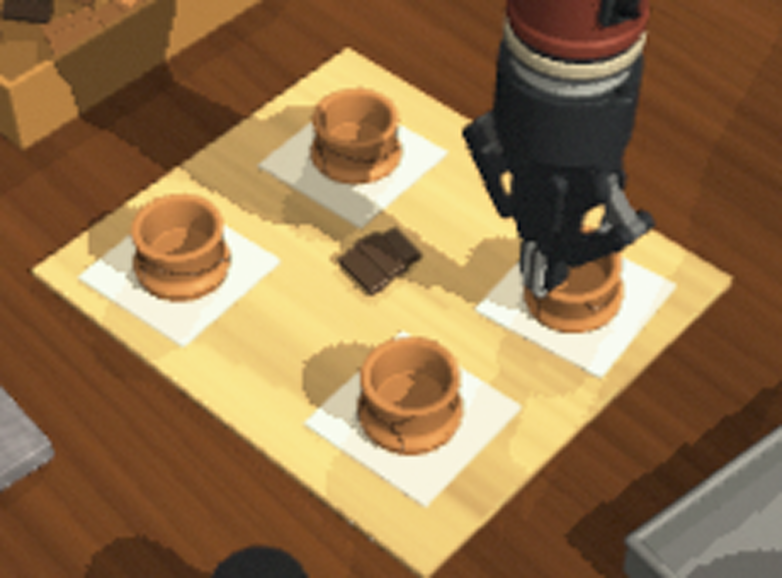

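{"fn": "drive_tool", "kwargs": {"plan": [[0, 0, -1, 0, 0], [0, 0, -2, 0, 0], [0, 0, -2, 0, 0], [0, 0, -2, 0, 0]]}}

```text
t: 3.7
position: [0.5298, 0.095, 0.0637]
orientation: [[-1.0, -0.001, 0.019], [-0.001, 1.0, -0.005], [-0.019, -0.005, -1.0]]
wrist_force: [-0.0, 0.5, 0.0]
width: 0.005
```

Run:
```python
from h import *
go((.496,.1195,.055),(.496,.1195,.042))
im=env.capture("scene"); cv2.imwrite("pics/s3.png",cv2.resize(im[130:300,170:400,::-1],None,fx=3.4,fy=3.4,interpolation=cv2.INTER_CUBIC))
a=cv2.imread("pics/s2.png");b=cv2.imread("pics/s3.png");cv2.imwrite("pics/cmp.png",np.hstack([a[180:350,480:680],b[180:350,480:680]]))
```

```text
t 3.7 p [0.5298 0.095  0.0637] yawY 90.06 F [-0.    0.46  0.05] w 0.005
(0.496, 0.1195, 0.055) cm [3.39 2.46 0.79] turn 0.1
(0.496, 0.1195, 0.042) cm [3.42 2.46 2.09] turn 0.1
```

View pics/cmp.png

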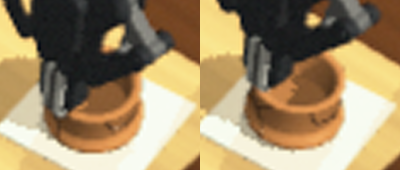

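Run:
```python
from h import *
go((.657,.0905,.055))
```

```text
t 3.75 p [0.5297 0.0949 0.0634] yawY 90.06 F [ 0.35 -0.76 -0.5 ] w 0.002
(0.657, 0.0905, 0.055) cm [-12.71  -0.45   1.09] turn 0.1
```

{"fn": "drive_tool", "kwargs": {"plan": [[-4, -0.4, -0.3, 0.1, 0], [-9, -0.4, -0.1, 0.1, 0], [-12.7, -0.4, 0.6, 0.1, 0], [-12.7, -0.4, 1.0, 0.1, 0], [-12.7, -0.4, 1.1, 0.1, 0], [-12.7, -0.4, 1.1, 0.1, 0], [-12.7, -0.4, 1.1, 0.1, 0]]}}

```text
t: 4.45
position: [0.6554, 0.0914, 0.0548]
orientation: [[-1.0, -0.0, 0.017], [-0.0, 1.0, -0.005], [-0.017, -0.005, -1.0]]
wrist_force: [0.4, -0.0, -0.0]
width: 0.003
```

Run:
```python
from h import *
go((.657,.0905,.047),(.657,.0905,.044))
```

```text
t 4.45 p [0.6554 0.0914 0.0548] yawY 90.01 F [ 0.42 -0.04 -0.03] w 0.003
(0.657, 0.0905, 0.047) cm [-0.14 -0.08  0.78] turn 0.0
(0.657, 0.0905, 0.044) cm [-0.14 -0.08  1.08] turn 0.0
```

{"fn": "drive_tool", "kwargs": {"plan": [[-0.1, -0.1, 0.5, 0, 0], [-0.1, -0.1, 0.8, 0, 0], [-0.1, -0.1, 0.9, 0, 0], [-0.1, -0.1, 1.0, 0, 0], [-0.1, -0.1, 1.05, 0, 0], [-0.1, -0.1, 1.05, 0, 0], [-0.1, -0.1, 1.05, 0, 0]]}}

```text
t: 5.15
position: [0.6578, 0.0902, 0.0468]
orientation: [[-1.0, 0.0, 0.021], [0.0, 1.0, -0.005], [-0.021, -0.005, -1.0]]
wrist_force: [-1.2, -0.2, 9.4]
width: 0.003
```

Run:
```python
from h import *
go()
im=env.capture("scene"); cv2.imwrite("pics/s4.png",cv2.resize(im[130:300,170:400,::-1],None,fx=3.4,fy=3.4,interpolation=cv2.INTER_CUBIC))
```

```text
t 5.15 p [0.6578 0.0902 0.0468] yawY 89.99 F [-1.18 -0.18  9.39] w 0.003
```

View pics/s4.png

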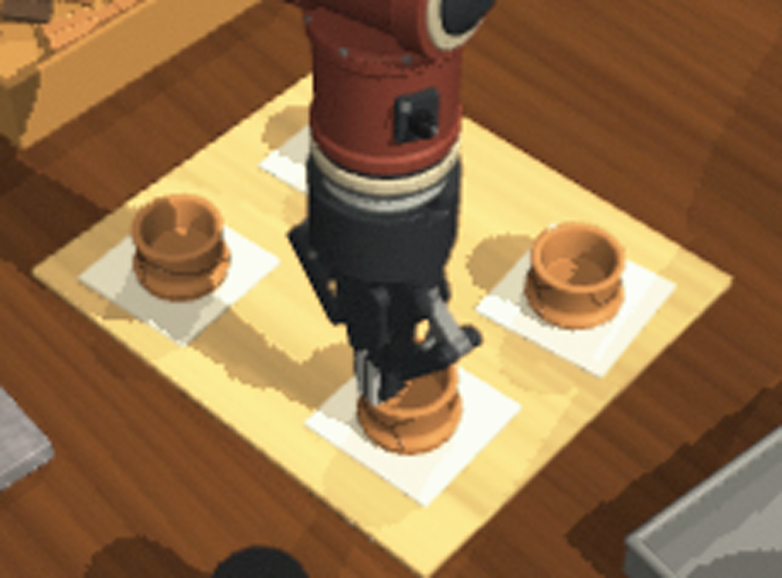

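B pressed at its left (+x) rim: 9.4 N at rim height without giving. Now its +y side.

{"fn": "drive_tool", "kwargs": {"plan": [[0, 0, -1, 0, 0], [0, 0, -1.2, 0, 0], [2.6, 2.6, -1.2, 0, 0], [2.6, 2.6, -1.0, 0, 0], [2.6, 2.6, -0.8, 0, 0], [2.6, 2.6, -0.8, 0, 0], [2.6, 2.6, -0.8, 0, 0]]}}

```text
t: 5.9
position: [0.6322, 0.1149, 0.0539]
orientation: [[-1.0, 0.002, 0.021], [0.001, 1.0, -0.006], [-0.021, -0.006, -1.0]]
wrist_force: [0.2, -0.7, -0.3]
width: 0.001
```

Run:
```python
from h import *
go((.631,.1165,.044))
```

```text
t 5.9 p [0.6322 0.1149 0.0539] yawY 89.91 F [ 0.22 -0.73 -0.33] w 0.001
(0.631, 0.1165, 0.044) cm [0.14 0.16 0.98] turn -0.1
```

{"fn": "drive_tool", "kwargs": {"plan": [[0.1, 0.2, 0.4, 0, 0], [0.1, 0.2, 0.7, 0, 0], [0.1, 0.2, 0.8, 0, 0], [0.1, 0.2, 0.9, 0, 0], [0.1, 0.2, 1.0, 0, 0], [0.1, 0.2, 1.0, 0, 0], [0.1, 0.2, 1.0, 0, 0]]}}

```text
t: 6.6
position: [0.6316, 0.1168, 0.0468]
orientation: [[-1.0, 0.002, 0.021], [0.002, 1.0, -0.006], [-0.021, -0.006, -1.0]]
wrist_force: [-5.2, -1.6, 17.1]
width: 0.002
```

Run:
```python
from h import *
go()
im=env.capture("scene"); cv2.imwrite("pics/s5.png",cv2.resize(im[130:300,170:400,::-1],None,fx=3.4,fy=3.4,interpolation=cv2.INTER_CUBIC))
```

```text
t 6.6 p [0.6316 0.1168 0.0468] yawY 89.88 F [-5.19 -1.59 17.08] w 0.002
```

View pics/s5.png

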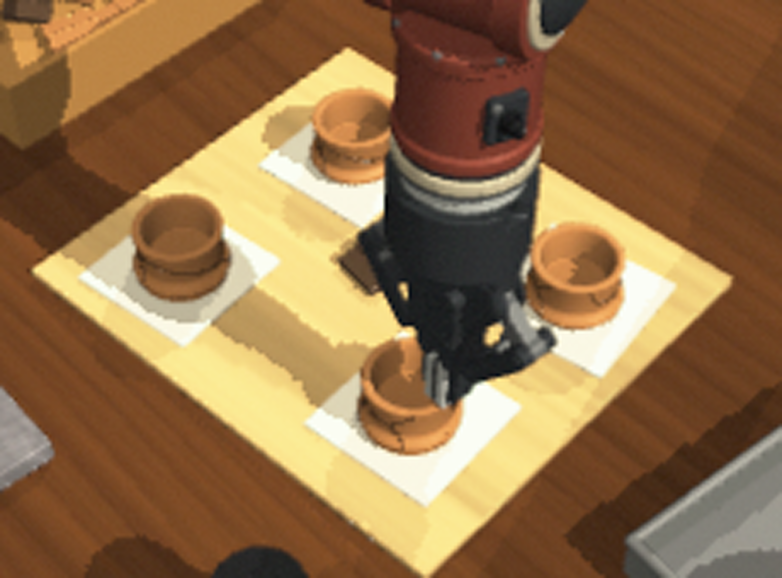

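B is steady: 17 N on the second side, still at rim height. Moving to A.

{"fn": "drive_tool", "kwargs": {"plan": [[0, 0, -1.5, 0, 0], [-1, -3, -2, 0, 0], [-3, -8, -2, 0, 0], [-5.1, -13, -2, 0, 0], [-5.1, -18, -2, 0, 0], [-5.1, -20.7, -1.6, 0, 0], [-5.1, -20.7, -1.0, 0, 0], [-5.1, -20.7, -0.8, 0, 0], [-5.1, -20.7, -0.8, 0, 0], [-5.1, -20.7, -0.8, 0, 0]]}}

```text
t: 7.65
position: [0.6823, -0.0872, 0.0572]
orientation: [[-1.0, -0.001, 0.022], [-0.002, 1.0, -0.004], [-0.022, -0.004, -1.0]]
wrist_force: [-0.3, 1.2, 0.7]
width: -0.002
```

Run:
```python
from h import *
go((.683,-.091,.0445))
```

```text
t 7.65 p [ 0.6823 -0.0872  0.0572] yawY 90.09 F [-0.26  1.19  0.68] w -0.002
(0.683, -0.091, 0.0445) cm [-0.04 -0.37  1.28] turn 0.1
```

{"fn": "drive_tool", "kwargs": {"plan": [[0, -0.4, 0.4, 0, 0], [0, -0.4, 0.8, 0, 0], [0, -0.4, 1.0, 0, 0], [0, -0.4, 1.1, 0, 0], [0, -0.4, 1.2, 0, 0], [0, -0.4, 1.3, 0, 0], [0, -0.4, 1.3, 0, 0], [0, -0.4, 1.3, 0, 0]]}}

```text
t: 8.45
position: [0.6842, -0.0911, 0.0468]
orientation: [[-1.0, -0.002, 0.026], [-0.002, 1.0, -0.004], [-0.026, -0.004, -1.0]]
wrist_force: [-1.6, 0.4, 8.7]
width: -0.001
```

Run:
```python
from h import *
go()
im=env.capture("scene"); cv2.imwrite("pics/s6.png",cv2.resize(im[130:300,170:400,::-1],None,fx=3.4,fy=3.4,interpolation=cv2.INTER_CUBIC))
```

```text
t 8.45 p [ 0.6842 -0.0911  0.0468] yawY 90.09 F [-1.62  0.4   8.68] w -0.001
```

View pics/s6.png

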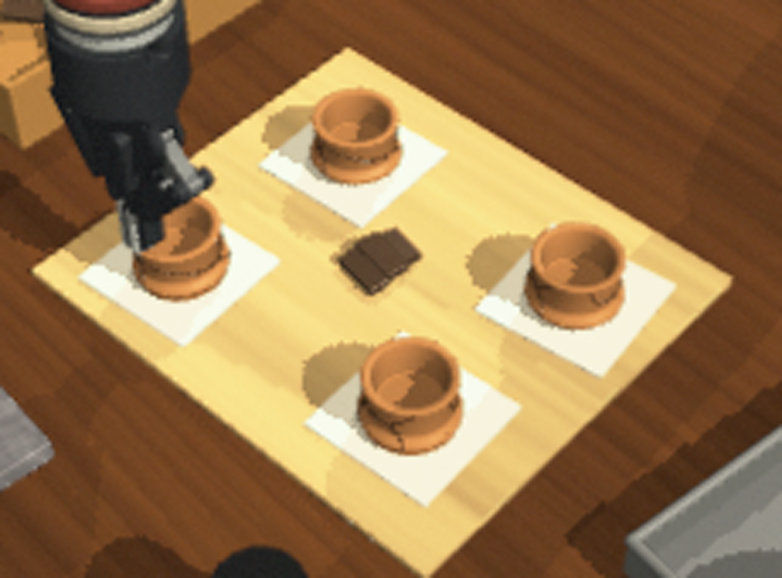

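A's +x rim: 8.7 N without give. Now its +y side.

{"fn": "drive_tool", "kwargs": {"plan": [[0, 0, -1, 0, 0], [0, 0, -1.3, 0, 0], [2.6, 2.6, -1.2, 0, 0], [2.6, 2.6, -1.0, 0, 0], [2.6, 2.6, -0.8, 0, 0], [2.6, 2.6, -0.8, 0, 0], [2.6, 2.6, -0.8, 0, 0]]}}

```text
t: 9.2
position: [0.6586, -0.0664, 0.054]
orientation: [[-1.0, -0.0, 0.026], [-0.0, 1.0, -0.005], [-0.026, -0.005, -1.0]]
wrist_force: [0.3, 0.1, 0.5]
width: 0.001
```

Run:
```python
from h import *
go((.657,-.065,.0435))
```

```text
t 9.2 p [ 0.6586 -0.0664  0.054 ] yawY 90.0 F [0.31 0.11 0.47] w 0.001
(0.657, -0.065, 0.0435) cm [0.19 0.14 1.04] turn 0.0
```

{"fn": "drive_tool", "kwargs": {"plan": [[0.2, 0.2, 0.4, 0, 0], [0.2, 0.2, 0.7, 0, 0], [0.2, 0.2, 0.8, 0, 0], [0.2, 0.2, 0.9, 0, 0], [0.2, 0.2, 1.0, 0, 0], [0.2, 0.2, 1.0, 0, 0], [0.2, 0.2, 1.0, 0, 0]]}}

```text
t: 9.9
position: [0.6569, -0.0647, 0.0469]
orientation: [[-1.0, 0.0, 0.027], [0.0, 1.0, -0.006], [-0.027, -0.006, -1.0]]
wrist_force: [-5.5, -0.5, 16.2]
width: -0.004
```

Run:
```python
from h import *
go((.537,-.09,.06))
```

```text
t 9.9 p [ 0.6569 -0.0647  0.0469] yawY 89.98 F [-5.45 -0.53 16.15] w -0.004
(0.537, -0.09, 0.06) cm [11.95 -2.54 -1.62] turn -0.0
```

A is steady too: 16 N with no give. C should rock; pressing its +x rim.

{"fn": "drive_tool", "kwargs": {"plan": [[0, 0, -1.5, 0, 0], [2, -1, -2, 0, 0], [7, -2.5, -2, 0, 0], [12, -2.5, -2, 0, 0], [12, -2.5, -1.6, 0, 0], [12, -2.5, -1.2, 0, 0], [12, -2.5, -1.2, 0, 0], [12, -2.5, -1.2, 0, 0]]}}

```text
t: 10.7
position: [0.539, -0.0893, 0.056]
orientation: [[-1.0, -0.0, 0.03], [-0.0, 1.0, -0.006], [-0.03, -0.006, -1.0]]
wrist_force: [0.5, 0.7, -0.3]
width: 0.0
```

Run:
```python
from h import *
go((.537,-.09,.0435))
```

```text
t 10.7 p [ 0.539  -0.0893  0.056 ] yawY 90.01 F [ 0.45  0.66 -0.28] w 0.0
(0.537, -0.09, 0.0435) cm [ 0.24 -0.06  1.24] turn 0.0
```

{"fn": "drive_tool", "kwargs": {"plan": [[0.2, -0.1, 0.4, 0, 0], [0.2, -0.1, 0.8, 0, 0], [0.2, -0.1, 1.0, 0, 0], [0.2, -0.1, 1.1, 0, 0], [0.2, -0.1, 1.2, 0, 0], [0.2, -0.1, 1.3, 0, 0], [0.2, -0.1, 1.3, 0, 0]]}}

```text
t: 11.4
position: [0.5414, -0.0909, 0.0446]
orientation: [[-0.999, -0.0, 0.038], [-0.0, 1.0, -0.007], [-0.038, -0.007, -0.999]]
wrist_force: [2.9, -0.9, 6.1]
width: 0.003
```

Run:
```python
from h import *
go()
im=env.capture("scene"); cv2.imwrite("pics/s7.png",cv2.resize(im[130:300,170:400,::-1],None,fx=3.4,fy=3.4,interpolation=cv2.INTER_CUBIC))
```

```text
t 11.4 p [ 0.5414 -0.0909  0.0446] yawY 90.01 F [ 2.9  -0.92  6.1 ] w 0.003
```

View pics/s7.png

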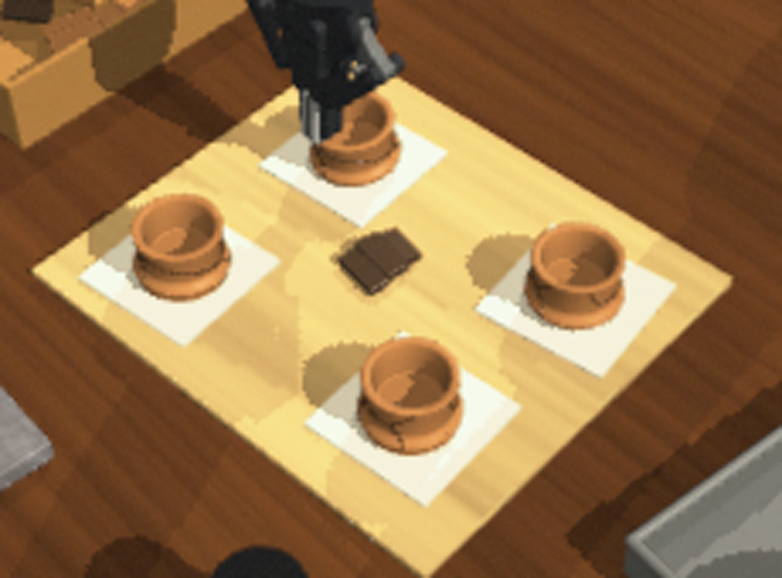

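C gives 2.3 mm at only 6 N, so it rocks; D gave 3 mm at 9 N. Both steady cups held 16–17 N. I'll lift, open, and re-measure C and D.

{"fn": "drive_tool", "kwargs": {"plan": [[0, 0, -2, 0, 0], [0, 0, -6, 0, 0], [5, 0, -7, 0, 8.5], [10, 0, -7, 0, 8.5], [10, 0, -7, 0, 8.5], [10, 0, -7, 0, 8.5]]}}

```text
t: 12.05
position: [0.4359, -0.0904, 0.1104]
orientation: [[-0.999, 0.0, 0.034], [0.0, 1.0, -0.006], [-0.034, -0.006, -0.999]]
wrist_force: [0.5, 0.0, 0.8]
width: 0.681
```

```bash
cat > m.py <<'E'
from h import *
import sys
def measure(tag):
    im=env.capture("top")[...,::-1].copy(); cv2.imwrite(f"pics/t{tag}.png",im)
    im2=env.capture("scene")[...,::-1].copy(); cv2.imwrite(f"pics/sc{tag}.png",im2)
    H,S,V=cv2.split(cv2.cvtColor(im,cv2.COLOR_BGR2HSV))
    m=((H<15)&(S>90)&(V>40)).astype(np.uint8); r=np.zeros_like(m); r[150:275,215:352]=1; m*=r
    n,l,s,c=cv2.connectedComponentsWithStats(cv2.morphologyEx(m,cv2.MORPH_OPEN,np.ones((2,2),np.uint8)))
    for i in range(1,n):
        if s[i][4]>100: print(s[i],np.round(plane('top',*c[i],.03),4))
E
python3 - <<'E'
from m import *
measure('a'); go((.511,-.09,.08))
E
```

```text
[ 216  151  137  125 4817] [ 0.5749 -0.001   0.03  ]
[306 171  21  21 357] [ 0.6553 -0.091   0.03  ]
[241 180  21  21 348] [0.6315 0.0893 0.03  ]
[281 208  12  15 164] [ 0.5628 -0.0086  0.03  ]
[306 223  22  21 360] [ 0.5116 -0.0896  0.03  ]
[240 229  21  21 346] [0.4965 0.0924 0.03  ]
t 12.15 p [ 0.4399 -0.0905  0.1109] yawY 90.01 F [ 0.34 -0.22 -0.44] w 0.847
(0.511, -0.09, 0.08) cm [-6.99  0.07  3.37] turn 0.0
```

View pics/ta.png

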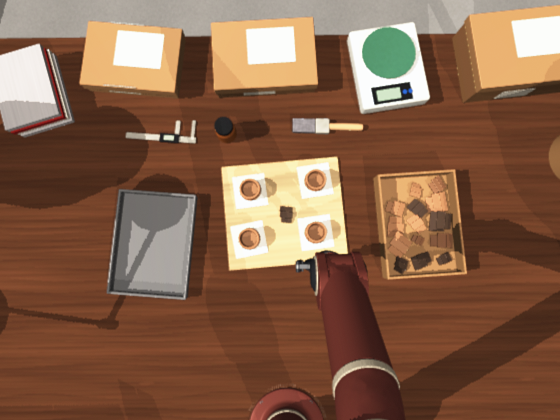

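The top view shows all four cups at their old places ((250,188), (315,180), (250,238), (316,233)), the sherd at (286,214), and the arm clear. C is at about (0.512, -0.090).

{"fn": "drive_tool", "kwargs": {"plan": [[-7.1, 0, 3, 0, 8.54], [-7.1, 0, 3, 0, 8.54], [-7.1, 0, 3, 0, 8.54], [-7.1, 0, 3, 0, 8.54]]}}

```text
t: 12.55
position: [0.5128, -0.0903, 0.083]
orientation: [[-0.999, -0.001, 0.039], [-0.001, 1.0, -0.006], [-0.039, -0.006, -0.999]]
wrist_force: [-0.4, 0.5, 0.5]
width: 0.999
```

Run:
```python
from h import *
go((.512,-.09,.016))
```

```text
t 12.55 p [ 0.5128 -0.0903  0.083 ] yawY 90.04 F [-0.41  0.48  0.52] w 0.999
(0.512, -0.09, 0.016) cm [0.34 0.08 6.69] turn 0.0
```

{"fn": "drive_tool", "kwargs": {"plan": [[0.2, 0.1, 3.0, 0, 8.54], [0.3, 0.1, 5.0, 0, 8.54], [0.3, 0.1, 6.6, 0, 8.54], [0.3, 0.1, 6.7, 0, 8.54], [0.3, 0.1, 6.7, 0, 8.54]]}}

```text
t: 13.05
position: [0.5121, -0.0898, 0.0162]
orientation: [[-0.999, -0.001, 0.038], [-0.001, 1.0, -0.006], [-0.038, -0.006, -0.999]]
wrist_force: [0.9, -0.6, -1.0]
width: 0.998
```

{"fn": "drive_tool", "kwargs": {"plan": [[0, 0, 0, 0, 7.0], [0, 0, 0, 0, 6.4], [0, 0, 0, 0, 6.0], [0, 0, 0, 0, 5.5], [0, 0, 0, 0, 5.0], [0, 0, 0, 0, 4.5], [0, 0, 0, 0, 4.5]], "newtons": 40}}

```text
t: 13.75
position: [0.5129, -0.0876, 0.018]
orientation: [[-0.999, -0.003, 0.041], [-0.003, 1.0, -0.004], [-0.041, -0.004, -0.999]]
wrist_force: [-1.2, 4.6, 12.5]
width: 0.65
```

Run:
```python
from m import *
measure('b'); go()
cv2.imwrite("pics/b2.png",cv2.resize(cv2.imread("pics/scb.png")[130:300,170:400],None,fx=3.4,fy=3.4))
```

```text
[ 216  151  137  125 6304] [ 0.5562 -0.028   0.03  ]
[306 171  21  21 347] [ 0.6549 -0.0906  0.03  ]
[241 180  21  21 343] [0.6313 0.0897 0.03  ]
[281 208  13  15 167] [ 0.5627 -0.0086  0.03  ]
[240 229  21  21 343] [0.4965 0.0927 0.03  ]
t 13.85 p [ 0.5129 -0.0876  0.018 ] yawY 90.16 F [-2.48  4.24 12.67] w 0.651
```

View pics/b2.png

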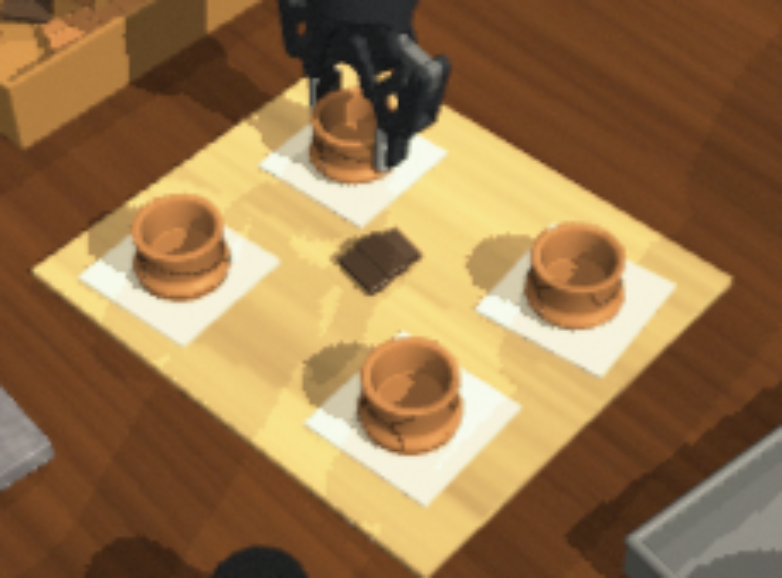

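Jaws are at 55 mm around C's waist, at (355,140). Lifting.

{"fn": "drive_tool", "kwargs": {"plan": [[0, 0, -0.3, 0, 4.5], [0, 0, -1, 0, 4.5], [0, 0, -2, 0, 4.5], [0, 0, -4, 0, 4.5], [0, 0, -7, 0, 4.5], [0, 0, -9, 0, 4.5], [0, 0, -9, 0, 4.5]]}}

```text
t: 14.55
position: [0.5111, -0.0881, 0.111]
orientation: [[-0.999, -0.002, 0.047], [-0.002, 1.0, -0.006], [-0.047, -0.006, -0.999]]
wrist_force: [-0.2, -0.9, -2.5]
width: 0.644
```

Run:
```python
from m import *
im=env.capture("scene"); cv2.imwrite("pics/c.png",cv2.resize(im[60:300,150:450,::-1],None,fx=2.5,fy=2.5)); go((.435,.36,.13))
```

```text
t 14.6 p [ 0.51   -0.0879  0.1093] yawY 90.11 F [-0.24 -1.29 -1.83] w 0.647
(0.435, 0.36, 0.13) cm [ 7.31 44.79 -2.62] turn 0.1
```

View pics/c.png

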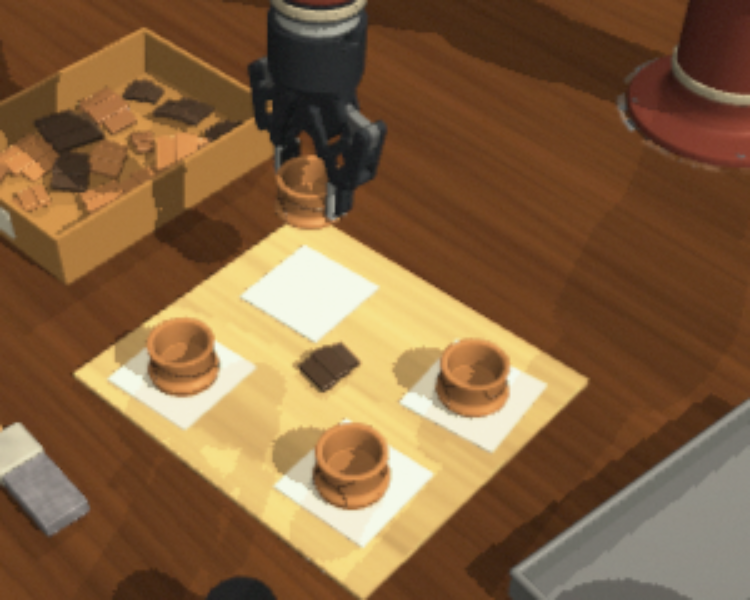

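{"fn": "drive_tool", "kwargs": {"plan": [[0.5, 3, -1, 0, 4.5], [1, 7, -1.6, 0, 4.5], [2, 11.5, -1.6, 0, 4.5], [3, 16, -1.6, 0, 4.5], [4, 20.5, -1.6, 0, 4.5], [5, 25, -1.6, 0, 4.5], [6, 30, -1.6, 0, 4.5], [7, 35, -1.6, 0, 4.5], [7, 40, -1.6, 0, 4.5], [7, 44, -1.6, 0, 4.5]]}}

```text
t: 15.6
position: [0.4368, 0.3547, 0.1185]
orientation: [[-0.999, -0.004, 0.042], [-0.005, 1.0, -0.006], [-0.042, -0.006, -0.999]]
wrist_force: [1.4, 0.1, -1.1]
width: 0.643
```

{"fn": "drive_tool", "kwargs": {"plan": [[0, 1, 0, 0, 4.5], [0, 1, 0, 0, 4.5]]}}

```text
t: 15.8
position: [0.4347, 0.3667, 0.1167]
orientation: [[-0.999, -0.009, 0.039], [-0.009, 1.0, -0.007], [-0.039, -0.007, -0.999]]
wrist_force: [-0.6, -0.6, -2.1]
width: 0.649
```

Run:
```python
from m import *
im=env.capture("top"); cv2.imwrite("pics/d.png",cv2.resize(im[150:330,80:300,::-1],None,fx=3,fy=3)); go((.438,.363,.05),(.438,.363,.015))
```

```text
t 15.85 p [0.4357 0.3636 0.1168] yawY 90.31 F [ 0.19 -1.24 -2.23] w 0.649
(0.438, 0.363, 0.05) cm [0.03 0.   6.69] turn 0.3
(0.438, 0.363, 0.015) cm [ 0.17  0.04 10.18] turn 0.3
```

View pics/d.png

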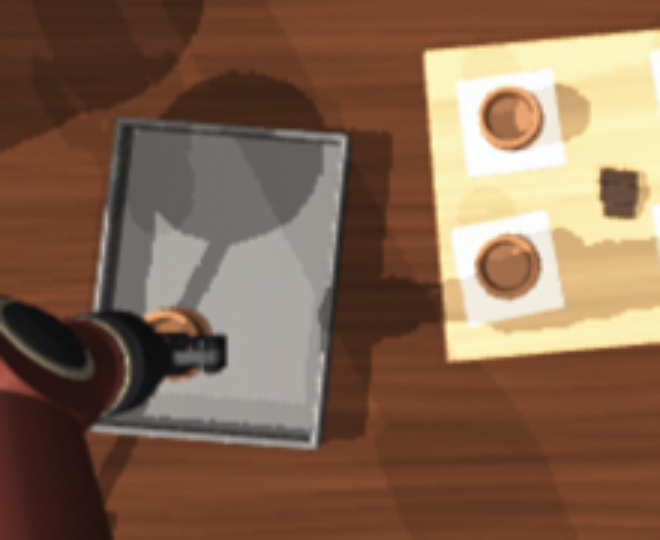

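C hangs over the near half of the tray at (175,340), clear of the walls. Lowering.

{"fn": "drive_tool", "kwargs": {"plan": [[0, 0, 3, 0, 4.5], [0, 0, 6, 0, 4.5], [0.1, 0, 8, 0, 4.5], [0.1, 0, 9, 0, 4.5], [0.1, 0, 9.5, 0, 4.5], [0.1, 0, 9.8, 0, 4.5], [0.1, 0, 10, 0, 4.5], [0.1, 0, 10.1, 0, 4.5], [0.1, 0, 10.1, 0, 4.5]]}}

```text
t: 16.75
position: [0.4389, 0.3629, 0.0164]
orientation: [[-0.999, -0.005, 0.04], [-0.006, 1.0, -0.009], [-0.04, -0.009, -0.999]]
wrist_force: [0.0, 0.3, -1.4]
width: 0.647
```

{"fn": "drive_tool", "kwargs": {"plan": [[0, 0, 0.1, 0, 4.5], [0, 0, 0.2, 0, 4.5], [0, 0, 0.3, 0, 4.5], [0, 0, 0.3, 0, 4.5]]}}

```text
t: 17.15
position: [0.4392, 0.3631, 0.0142]
orientation: [[-0.999, -0.006, 0.04], [-0.006, 1.0, -0.008], [-0.04, -0.008, -0.999]]
wrist_force: [-1.2, 0.2, 4.0]
width: 0.644
```

Contact (4 N). Opening gradually.

{"fn": "drive_tool", "kwargs": {"plan": [[0, 0, 0, 0, 5.6], [0, 0, 0, 0, 5.9], [0, 0, -0.1, 0, 6.3], [0, 0, -0.2, 0, 6.8], [0, 0, -0.3, 0, 7.6], [0, 0, -0.3, 0, 8.54], [0, 0, -0.3, 0, 8.54], [0, 0, -0.3, 0, 8.54]]}}

```text
t: 17.95
position: [0.4391, 0.3632, 0.0172]
orientation: [[-0.999, -0.006, 0.04], [-0.006, 1.0, -0.008], [-0.04, -0.008, -0.999]]
wrist_force: [-0.5, 0.5, 0.3]
width: 0.997
```

Run:
```python
from m import *
im=env.capture("scene"); cv2.imwrite("pics/e.png",cv2.resize(im[160:400,280:560,::-1],None,fx=2.5,fy=2.5)); go()
```

```text
t 18.0 p [0.4391 0.3631 0.0172] yawY 90.31 F [ 0.63 -0.2   0.83] w 1.002
```

View pics/e.png

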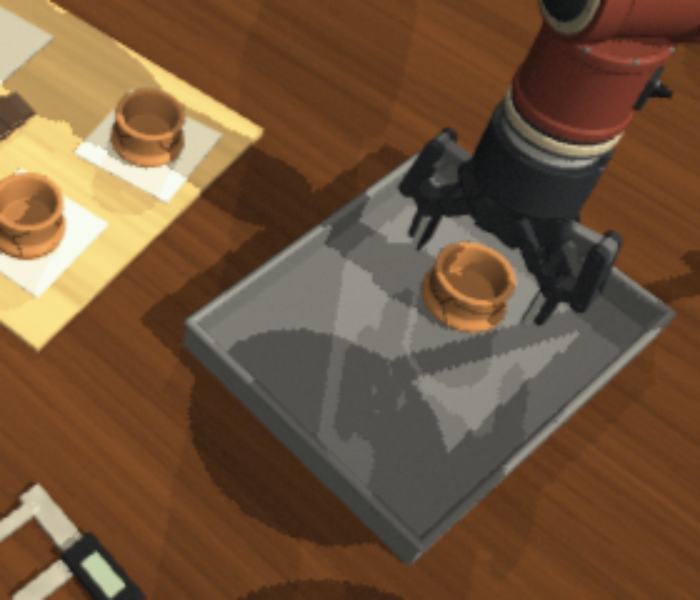

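C stands released and upright in the tray at (470,290). Going up and over to D.

{"fn": "drive_tool", "kwargs": {"plan": [[0, 0, -2, 0, 8.54], [0, 0, -5, 0, 8.54], [0, 0, -9, 0, 8.54], [-1, -4, -9, 0, 8.54], [-3, -9, -9, 0, 8.54], [-4.5, -14, -9, 0, 8.54], [-5.8, -19, -9, 0, 8.54], [-5.8, -24, -9, 0, 8.54], [-5.8, -27, -9, 0, 8.54], [-5.8, -27, -9, 0, 8.54]]}}

```text
t: 19.0
position: [0.4948, 0.086, 0.1116]
orientation: [[-0.999, 0.007, 0.039], [0.006, 1.0, -0.014], [-0.039, -0.014, -0.999]]
wrist_force: [-0.4, -0.3, -1.3]
width: 0.999
```

{"fn": "drive_tool", "kwargs": {"plan": [[0, 0, 0, 0, 8.54]]}}

```text
t: 19.1
position: [0.4949, 0.0858, 0.1117]
orientation: [[-0.999, 0.008, 0.039], [0.008, 1.0, -0.013], [-0.039, -0.013, -0.999]]
wrist_force: [0.2, 0.6, 0.4]
width: 1.0
```

Run:
```python
from h import *
go((.4965,.0927,.07),(.4965,.0927,.016))
```

```text
t 19.1 p [0.4949 0.0858 0.1117] yawY 89.53 F [0.15 0.59 0.42] w 1.0
(0.4965, 0.0927, 0.07) cm [0.01 0.74 4.17] turn -0.5
(0.4965, 0.0927, 0.016) cm [0.22 0.81 9.56] turn -0.5
```

{"fn": "drive_tool", "kwargs": {"plan": [[0, 0.7, 2, -0.5, 8.54], [0.1, 0.8, 4, -0.5, 8.54], [0.1, 0.8, 4.2, -0.5, 8.54], [0.1, 0.8, 6, -0.5, 8.54], [0.2, 0.8, 8, -0.5, 8.54], [0.2, 0.8, 9.3, -0.5, 8.54], [0.2, 0.8, 9.4, -0.5, 8.54], [0.2, 0.8, 9.4, -0.5, 8.54]]}}

```text
t: 19.9
position: [0.4969, 0.093, 0.0179]
orientation: [[-0.999, -0.001, 0.039], [-0.002, 1.0, -0.013], [-0.039, -0.013, -0.999]]
wrist_force: [0.5, -0.4, -1.0]
width: 1.002
```

{"fn": "drive_tool", "kwargs": {"plan": [[0, 0, 0, 0, 7.0], [0, 0, 0, 0, 6.4], [0, 0, 0, 0, 6.0], [0, 0, 0, 0, 5.5], [0, 0, 0, 0, 5.0], [0, 0, 0, 0, 4.5], [0, 0, 0, 0, 4.5]], "newtons": 40}}

```text
t: 20.6
position: [0.4976, 0.0942, 0.0191]
orientation: [[-0.999, -0.002, 0.042], [-0.003, 1.0, -0.011], [-0.042, -0.011, -0.999]]
wrist_force: [-0.7, 1.7, 7.2]
width: 0.64
```

{"fn": "drive_tool", "kwargs": {"plan": [[0, 0, -0.3, 0, 4.5], [0, 0, -1, 0, 4.5], [0, 0, -2, 0, 4.5], [0, 0, -4, 0, 4.5], [0, 0, -7, 0, 4.5], [0, 0, -10, 0, 4.5], [0, 0, -10, 0, 4.5]]}}

```text
t: 21.3
position: [0.4959, 0.0958, 0.1231]
orientation: [[-0.999, -0.002, 0.05], [-0.002, 1.0, -0.009], [-0.05, -0.009, -0.999]]
wrist_force: [0.7, 0.5, -2.2]
width: 0.638
```

Run:
```python
from m import *
im=env.capture("scene"); cv2.imwrite("pics/f.png",im[...,::-1]); go((.548,.357,.12))
```

```text
t 21.35 p [0.4946 0.0954 0.1212] yawY 90.09 F [ 1.44 -0.77 -2.55] w 0.637
(0.548, 0.357, 0.12) cm [-5.38 26.15  0.1 ] turn 0.1
```

View pics/f.png

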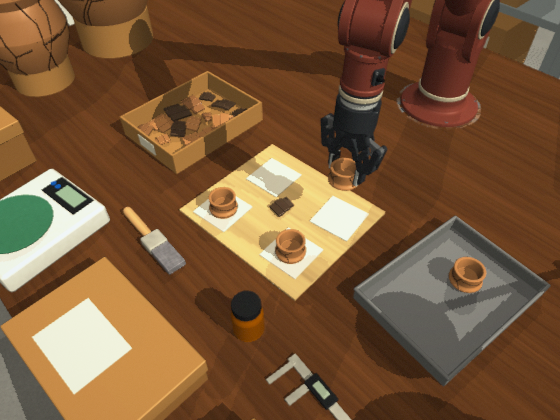

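D is held at (345,172); C stands in the tray at (468,275). Carrying D to the far slot.

{"fn": "drive_tool", "kwargs": {"plan": [[-0.5, 3, 0, 0, 4.5], [-1, 7, 0, 0, 4.5], [-2, 11.5, 0, 0, 4.5], [-3, 16, 0, 0, 4.5], [-4, 20, 0, 0, 4.5], [-5, 24, 0, 0, 4.5], [-5.4, 26.1, 0, 0, 4.5], [-5.4, 26.1, 0, 0, 4.5], [-5.4, 26.1, 0, 0, 4.5]]}}

```text
t: 22.25
position: [0.547, 0.3555, 0.119]
orientation: [[-0.999, -0.002, 0.043], [-0.003, 1.0, -0.013], [-0.043, -0.014, -0.999]]
wrist_force: [0.3, -1.2, -1.6]
width: 0.64
```

Run:
```python
from m import *
im=env.capture("top"); cv2.imwrite("pics/g.png",cv2.resize(im[150:330,80:300,::-1],None,fx=3,fy=3)); go((.548,.357,.018))
```

```text
t 22.3 p [0.5476 0.3542 0.1194] yawY 90.02 F [-0.72 -1.33 -0.8 ] w 0.639
(0.548, 0.357, 0.018) cm [ 0.4   0.42 10.13] turn 0.0
```

View pics/g.png

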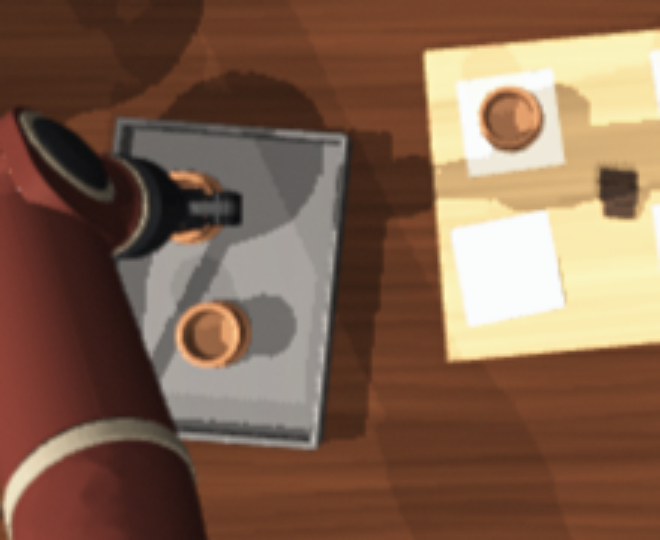

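C stands at (210,335), well inside the tray, and D hangs over the far half at (195,207). Lowering D.

{"fn": "drive_tool", "kwargs": {"plan": [[0.1, 0.1, 3, 0, 4.5], [0.2, 0.2, 6, 0, 4.5], [0.3, 0.4, 8, 0, 4.5], [0.4, 0.4, 9, 0, 4.5], [0.4, 0.4, 9.5, 0, 4.5], [0.4, 0.4, 9.8, 0, 4.5], [0.4, 0.4, 10, 0, 4.5], [0.4, 0.4, 10.1, 0, 4.5], [0.4, 0.4, 10.1, 0, 4.5]]}}

```text
t: 23.2
position: [0.5484, 0.357, 0.0189]
orientation: [[-0.999, -0.0, 0.045], [-0.001, 1.0, -0.013], [-0.045, -0.013, -0.999]]
wrist_force: [0.7, -0.2, -1.9]
width: 0.638
```

{"fn": "drive_tool", "kwargs": {"plan": [[0, 0, 0.1, 0, 4.5], [0, 0, 0.2, 0, 4.5], [0, 0, 0.3, 0, 4.5], [0, 0, 0.3, 0, 4.5]]}}

```text
t: 23.6
position: [0.5484, 0.3569, 0.0158]
orientation: [[-0.999, -0.0, 0.045], [-0.001, 1.0, -0.014], [-0.045, -0.014, -0.999]]
wrist_force: [0.2, -1.2, -1.3]
width: 0.635
```

{"fn": "drive_tool", "kwargs": {"plan": [[0, 0, 0.1, 0, 4.5], [0, 0, 0.15, 0, 4.5], [0, 0, 0.2, 0, 4.5], [0, 0, 0.2, 0, 4.5]]}}

```text
t: 24.0
position: [0.5488, 0.3571, 0.0152]
orientation: [[-0.999, -0.0, 0.046], [-0.001, 1.0, -0.013], [-0.046, -0.013, -0.999]]
wrist_force: [-1.6, -0.5, 7.2]
width: 0.641
```

Contact. Releasing and rising.

{"fn": "drive_tool", "kwargs": {"plan": [[0, 0, 0, 0, 5.6], [0, 0, 0, 0, 5.9], [0, 0, -0.1, 0, 6.3], [0, 0, -0.2, 0, 6.8], [0, 0, -0.3, 0, 7.6], [0, 0, -0.3, 0, 8.54], [0, 0, -0.3, 0, 8.54], [0, 0, -0.3, 0, 8.54]]}}

```text
t: 24.8
position: [0.5487, 0.3571, 0.0182]
orientation: [[-0.999, -0.0, 0.046], [-0.001, 1.0, -0.013], [-0.046, -0.013, -0.999]]
wrist_force: [0.6, 0.7, -0.5]
width: 0.999
```

{"fn": "drive_tool", "kwargs": {"plan": [[0, 0, -2, 0, 8.54], [0, 0, -5, 0, 8.54], [0, 0, -9, 0, 8.54], [2, -4, -13, 0, 8.54], [5, -8, -15, 0, 8.54], [9, -12, -15, 0, 8.54], [9, -16, -15, 0, 8.54], [9, -18, -15, 0, 8.54], [9, -18, -15, 0, 8.54]]}}

```text
t: 25.7
position: [0.4516, 0.174, 0.1667]
orientation: [[-0.999, 0.007, 0.045], [0.006, 1.0, -0.017], [-0.045, -0.016, -0.999]]
wrist_force: [0.2, 0.9, 0.6]
width: 1.002
```

Run:
```python
from m import *
measure('z'); go()
```

```text
[ 216  151  137  125 4520] [ 0.5819 -0.0044  0.03  ]
[306 171  21  21 358] [ 0.6554 -0.0911  0.03  ]
[241 180  21  21 352] [0.6317 0.0894 0.03  ]
[281 208  12  15 164] [ 0.5626 -0.0085  0.03  ]
t 25.8 p [0.4524 0.1791 0.1667] yawY 89.96 F [-0.44 -0.54 -0.9 ] w 1.002
```

View pics/scz.png

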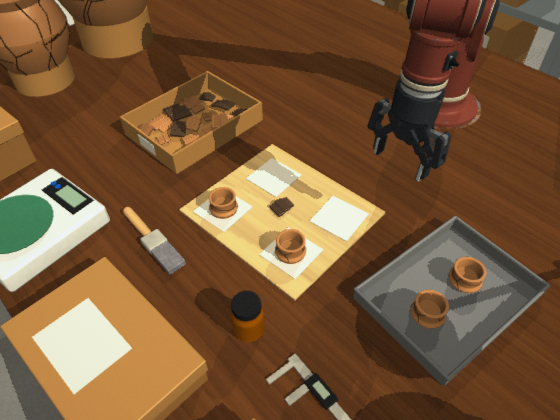

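View pics/tz.png

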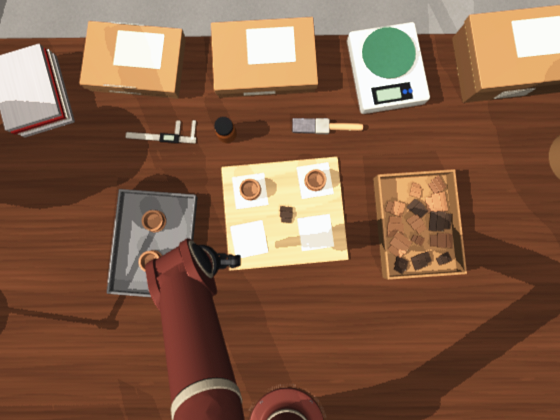

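Both cups stand upright in the tray at (468,275) and (431,308) in the scene view. The steady cups, sherd, brush, jar and caliper are unmoved and the arm is clear. Handing in.

Run:
```python
from station import env
print(env.job_done())
```

```text
the job is handed in; nothing more can be done
None
```

Both rocking cups are standing upright in the grey tray, and I handed the job in at about 26 s of the 64 s allowed. The hand-in reported no verdict, so success rests on my own checks.

**Which cups rock:** the two cups nearest the robot give under pressure; the two far ones do not.

| Cup | Position on board (x, y in m) | Press result | Verdict |
|---|---|---|---|
| Near left | 0.496, 0.093 | gave about 3 mm at 9 N | rocks |
| Near right | 0.512, −0.090 | gave about 2.3 mm at 6 N | rocks |
| Far left | 0.631, 0.090 | no give on two sides, up to 17 N | steady |
| Far right | 0.657, −0.091 | no give on two sides, up to 16 N | steady |

**Moving them:** I gripped each rocking cup at the waist, with a 40 N grip, and set it down in the tray with contact readings of 4 N and 7 N at the wrist.

**Last checks:** the final pictures show both cups upright and released inside the tray. The steady cups and the sherd are within 1 mm of where they were measured at the start. The brush, jar and caliper look unmoved in the pictures, and the arm is clear of everything.

**Less certain:**
- I worked out the tip angle from how far the fingers sank, at least about 0.07 rad on the near left cup, and did not measure it directly.
- I pressed each rocking cup on one side only.
- The tool picked up a lean of about 0.04 rad during the presses, with no visible effect.
- The tray centre differed by about 1 cm between the two cameras, but both cups are well inside the walls.

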